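Tumble a doming block onto a magnetic plate and lock it

TASK

Push the steel doming block off the raised ledge so that it tumbles once over the step and lies on the magnet plate with its big dish facing up; do not pick it up. Push it back snug and square against the step, and only then switch the magnet on: push the red knob in and turn it clockwise past its safety stop to the end of its travel, then let it spring back up. Leave the jar, the brass dish and the graver where they are.

Things in the scene. Friction and masses are not known exactly. Their poses are not given: they have to be found in the camera images.
- fixture: Grey magnetic fixture fixed to the bench, 120 mm wide (its x), 302 mm long (its y). Origin: foot of the step, on the centre line, at bench level; z up. y = 0 to +112 mm: raised ledge, flat top 41 mm above the bench. y = 0 to -112 mm: magnet plate (steel with brass lines), top 14 mm above the bench. y = -112 to -190 mm: knob housing, top 40 mm above the bench.
- step_edge (a point): Middle of the ledge's yellow-lined edge: fixture x = 0, y = 0, 41 mm above the bench; axes as the fixture's. Here a vertical step face 27 mm high drops to the magnet plate. The block pushed slowly along -y tips over this edge by itself once its centre has passed it by a few mm, making a quarter turn. Snug against the step, the tumbled block's centre is at fixture y = -22.5 mm.
- block_center (a point): Centre of the doming block, a loose steel cube of 45 mm, 0.5 to 0.7 kg. At first it stands on the ledge, z up, its y axis within 0.25 rad of the fixture's. Its +y face, at first turned away from the step, has one big round dish (33 mm across) and must end on top; its +z face has four small dishes, the +-x faces three dark grooves. Lying on the plate its centre is 36.5 mm above the bench.
- dial_grip (a point): Grip centre of the red knob bar, on the knob's vertical axis, at fixture x = 0, y = -152 mm, 69 mm above the bench when up; turns and sinks with the knob. The bar is 46 mm long (this x), 14 mm wide (this y), 56 to 82 mm above the bench. It stands on a black disc, 52 mm across, top 56 mm above the bench, that fingertips can press down on.
- push (a joint): How far the knob is pushed in, m: 0 = up, 0.008 = fully in. A spring pushes it back up: 2.8 N at the start of the travel, 8.4 N at the end.
- dial (a joint): Knob angle, rad, growing clockwise seen from above; 0 to 0.2 at the start, end of travel 1.4. Three white lugs on the rim meet yellow safety stops at about 0.36 rad unless the knob is pushed in by more than 5 mm (6 to 7 mm is good) and kept in; only beyond 1.05 rad are the lugs clear again, so that the knob can rise. It stays at the angle where it is left.
- jar_center (a point): Centre of a small amber glass jar with white cap, 48 mm across, 55 mm tall, loose on the bench on the robot's side of the fixture. Bystander.
- dish_center (a point): Centre of a small brass dish, 68 mm across, 18 mm high, loose on the bench on the far side of the fixture. Bystander.
- graver_center (a point): Middle of a graver (engraving tool with wooden handle), 112 mm long, 18 mm wide, 16 mm tall, loose on the bench on the far side of the fixture, lying along this point's x. Bystander.
There are look-alikes about, which are no part of the job. What is shaped like the part that bears block_center but green or turquoise is not meant.

How it is judged:
By the outcome, as a careful person would: the job done as asked, in the order asked, and still so for the second after the job is handed in, with the robot touching nothing.
It also fails if it takes over 64 s, if anything falls off the work surface, if the arm or the gripper's body presses on something with over 40 N, if the wrist force passes 120 N, or if a joint passes its speed limit or range.

ROBOT

A 7-joint arm with a two-finger parallel gripper is mounted at the origin on the work surface. World frame = base frame: x ahead of the robot, y to its left, z up, the work surface at z = 0. Lengths are in m, angles in rad, forces in N, time in s.
With the tool pointing down it reaches from about 0.425 to 0.925 m from the base axis. Payload 6.8 kg.
Tool frame: the origin (TCP) lies on the centre line of the jaws, within the pads' length; the fingertips stand bot.finger_overhang ahead of it and the grasp point (between the pads) lies 3 mm ahead of it (bot.finger_overhang is the distance from the TCP to the fingertips, in m); z points along the fingers, y is the direction in which the jaws open and shut (so a half turn about z gives the same grasp; the last joint's range is limited). The gripper opens to 85 mm and grips with 20 to 120 N. Pads are 22 mm wide; open, the fingers measure 114 mm over their backs; the gripper's body (76 mm by 85 mm) begins 54 mm behind the grasp point. The pads swing forward as they close: fully open they stand 13 mm farther back than shut.
Start: joints at [1.106, 0.477, 0.022, 1.555, -0.011, 1.109, -0.083], TCP at [0.236, -0.633, 0.253] pointing down, gripper open.
Joint ranges: [-2.96, 2.96], [-0.34, 2.1], [-1.41, 1.46], [0.24, 2.44], [-1.37, 4.51], [0.17, 1.92], [-2.96, 2.96]. Speed limits (rad/s): [2.39, 2.39, 3.14, 3.14, 3.14, 3.14, 3.14].

INTERFACE

Orientations are given as a unit quaternion [w, x, y, z].
In Python, from station import bot gives the robot as it stands.
- The arm moves only by the tool drive_tool, never from a script. Its argument "increments" is text: rows parted by semicolons, each of 4 numbers parted by spaces: the shift along the world's x, y, z in m, then the turn about the world's z in rad. In form: tx ty tz spin; .... A call has 1 to 12 rows; each row shifts and turns the commanded pose from where the row before left it; what a row does not reach is not made up. A row lasts 1/12 s, in which the tool goes at most 41.7 mm and 7.16 degrees, less where a joint would pass 70% of its speed; a pose out of reach is approached as far as the arm can. A call is refused whole if a number of a shift passes 0.0417 or a number of a turn 0.125, either way. A call with a gripper value outside its range is refused whole. "grip" is the opening, from 0 (shut) to 1 (fully open), set as the call begins (left out, the last holds). The fingers move at their own pace and stop on an object; "squeeze" is the grip in N (left out, the last holds). Time passes only in rows, so rows that do not move let the fingers close. It gives the time, the measured TCP pose, the force and the opening at its end, in the units of the state.
- bot.get_obs(): the state, without advancing time (a new reading comes with each control period).
- bot.read_camera(name): name is "scene" or "top" or "wrist"; returns the picture (384x512x3 uint8, red, green, blue); there is no depth.
- bot.calibration(name): a dict with "fx", "fy", "cx", "cy" (pixels), "distortion" ([k1, k2, p1, p2, k3] as OpenCV has them; the pictures are not rectified), "camera_from_world" (4x4, takes a point from world to camera coordinates). Camera axes: x right, y down, z forward; pixel columns grow to the right and rows downward; lengths in m; the calibration is good to about 2 mm. A picture is of the moment at which its call begins: read the wrist's pose just before it. calibration takes no time and is no camera call; for the wrist camera it gives the pose at the moment of the call.
- bot.hand_in(): hands the job in, once; it reports no verdict.
The state is a dict: "t": time; "q": joint angles; "joint_vel": joint speeds; "joint_torque": joint torques, N m; "eef_pos": TCP position; "tool_rot": TCP orientation; "contact_force": force on the tool from outside, world axes, zero at the start; "torque": the same for the moment, N m; "gripper_width": opening from 0.0 (shut) to 1.0 (fully open).
Only numpy, scipy, OpenCV 4.12 (cv2) and the standard library are available. Lean on these libraries where they do the work, as an engineer would, in place of code of your own. Each camera call takes 0.05 s, during which the arm holds its last target.

## Working session

There is one attempt and no reset: what is moved stays moved. The work goes in short steps, Python scripts to look and compute and a tool call to move; the robot and the scene stay as the last step left them, time stands still between calls to the robot, and variables do not carry over. Pictures are saved under pics/ and viewed, and the job is handed in when it is done.

Besides the shell and the picture viewer there is one more tool, called after "Request:" as name(argument=value, ...) on one line, values as JSON. drive_tool: Moves the arm, as the interface text tells. Its arguments: {"type":"object","properties":{"increments":{"type":"string"},"grip":{"type":"number"},"squeeze":{"type":"number"}},"required":["increments"]}

```bash
mkdir -p pics; ls; cat > h.py <<'E'
import numpy as np, cv2
from station import bot
def save(name,fn):
    c=bot.calibration(name); im=bot.read_camera(name); cv2.imwrite('pics/'+fn+'.png',im[:,:,::-1])
    np.save('pics/'+fn+'.npy',np.array([c['fx'],c['fy'],c['cx'],c['cy'],*c['distortion'],*np.array(c['camera_from_world']).ravel()]))
    return im
def load(fn):
    a=np.load('pics/'+fn+'.npy'); K=np.array([[a[0],0,a[2]],[0,a[1],a[3]],[0,0,1]]); return K,a[4:9],a[9:].reshape(4,4)
def proj(fn,P):
    K,d,T=load(fn); P=np.atleast_2d(np.array(P,float))
    return cv2.projectPoints(P,cv2.Rodrigues(T[:3,:3])[0],T[:3,3],K,d)[0].reshape(-1,2)
def ray(fn,uv,z):
    K,d,T=load(fn); uv=np.array(uv,float).reshape(-1,1,2)
    n=cv2.undistortPoints(uv,K,d).reshape(-1,2); R=T[:3,:3];o=-R.T@T[:3,3]
    D=np.c_[n,np.ones(len(n))]@R
    return o+D*((z-o[2])/D[:,2])[:,None]
E
python3 - <<'E'
from h import *
save('top','top0'); save('scene','sc0')
o=bot.get_obs()
for k,v in o.items(): print(k,np.round(v,3))
print(bot.finger_overhang)
E
```

```text
pics
t 0.1
q [ 1.106  0.478  0.022  1.556 -0.012  1.109 -0.083]
joint_vel [-0.001 -0.001  0.002 -0.002  0.001 -0.    -0.001]
joint_torque [ 5.0000e-03 -5.9776e+01  1.6140e+00 -2.8195e+01  1.3000e-02  5.0000e-03
  0.0000e+00]
eef_pos [ 0.236 -0.632  0.252]
tool_rot [-0.001  0.984  0.177 -0.   ]
contact_force [ 0.246 -0.545  0.087]
torque [ 0.065 -0.01   0.064]
gripper_width 0.995
0.022
```

View pics/top0.png

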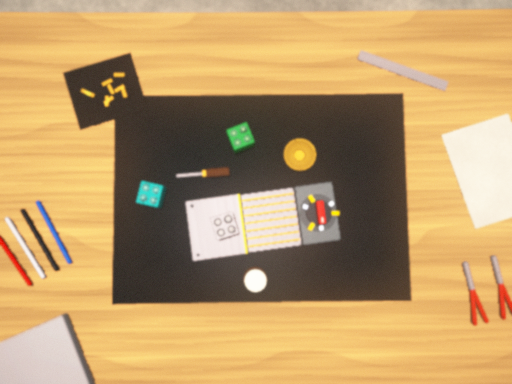

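View pics/sc0.png

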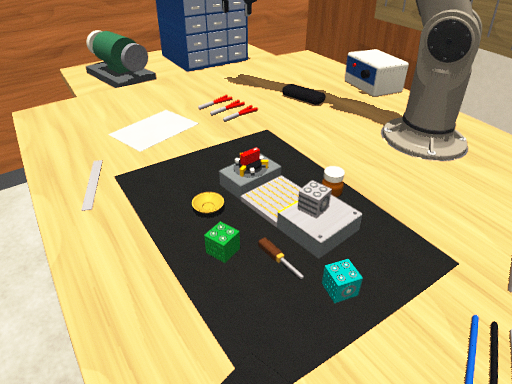

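Top view: the fixture spans (187,200) to (340,242), with the ledge on the left, the yellow edge near column 243 and the knob at (321,212). The candidates are the steel block (226,226), a green cube (240,136) and a turquoise cube (150,194). Only the steel one on the ledge fits, so I'll confirm it enlarged.

```bash
python3 - <<'E'
from h import *
im=cv2.imread('pics/top0.png')[170:300,175:355]
cv2.imwrite('pics/top0c.png',cv2.resize(im,None,fx=4.4,fy=4.4,interpolation=cv2.INTER_CUBIC))
im=cv2.imread('pics/sc0.png')[130:270,190:375]
cv2.imwrite('pics/sc0c.png',cv2.resize(im,None,fx=4.2,fy=4.2,interpolation=cv2.INTER_CUBIC))
print(load('top0'))
print(ray('top0',[[187,200],[240,195],[243,250],[321,212],[340,242],[255,281],[300,154]],0.04))
E
```

```text
(array([[478.97457865,   0.        , 249.1978882 ],
       [  0.        , 478.97457865, 188.91504106],
       [  0.        ,   0.        ,   1.        ]]), array([0.03829906, 0.        , 0.        , 0.        , 0.        ]), array([[-0.01088207, -0.99989488,  0.00958191,  0.05861233],
       [-0.99628283,  0.01002287, -0.08555736,  0.58370111],
       [ 0.08545232, -0.01047733, -0.99628717,  0.96695598],
       [ 0.        ,  0.        ,  0.        ,  1.        ]]))
[[ 0.56165426  0.17919744  0.04      ]
 [ 0.57072925  0.07151764  0.04      ]
 [ 0.45957511  0.06648942  0.04      ]
 [ 0.5344499  -0.09266403  0.04      ]
 [ 0.47355151 -0.12951933  0.04      ]
 [ 0.39776238  0.04305126  0.04      ]
 [ 0.65383331 -0.0523758   0.04      ]]
```

View pics/top0c.png

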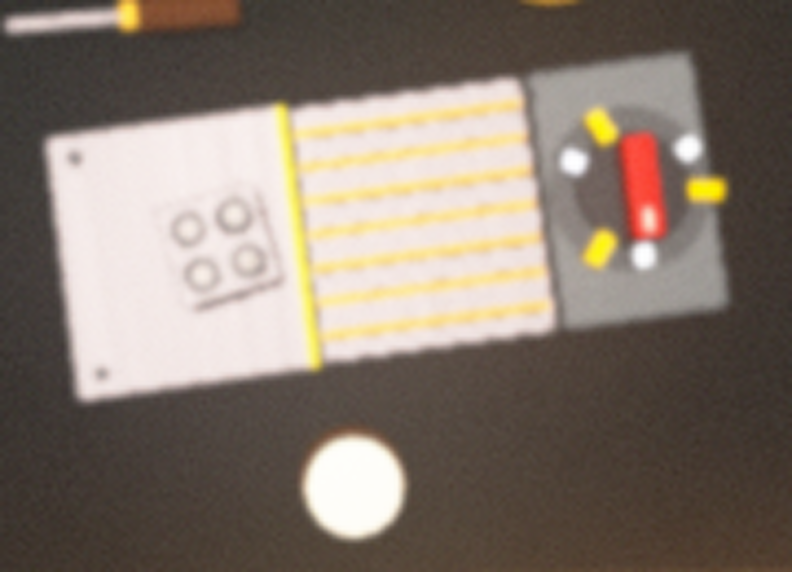

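View pics/sc0c.png

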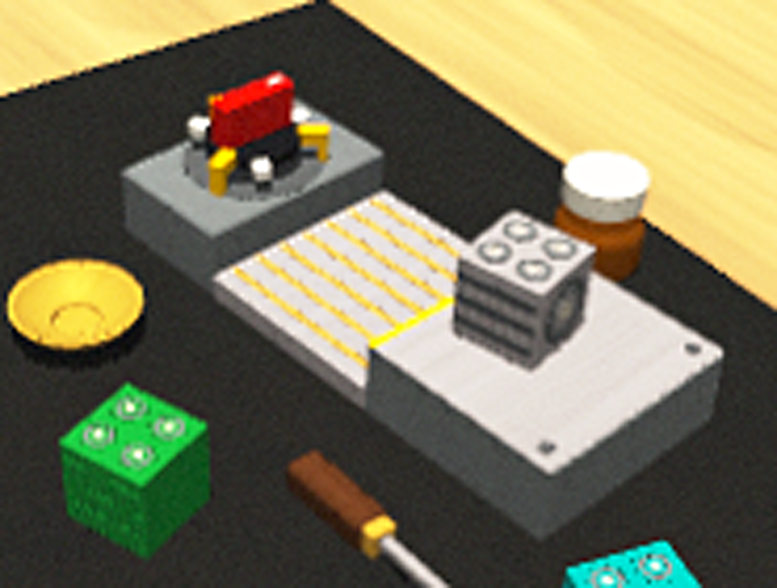

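```bash
cat > fit.py <<'E'
from h import *
from scipy.optimize import least_squares
def fw(p,P,z0=0):
    P=np.array(P,float); c,s=np.cos(p[2]),np.sin(p[2])
    return np.c_[p[0]+c*P[:,0]-s*P[:,1],p[1]+s*P[:,0]+c*P[:,1],P[:,2]]
def fit(obs,p0):
    # obs: list (fn, P, uv)
    f=lambda p: np.concatenate([(proj(fn,fw(p,P))-uv).ravel() for fn,P,uv in obs])
    r=least_squares(f,p0,loss='soft_l1'); return r.x, f(r.x).reshape(-1,2)
E
python3 - <<'E'
from fit import *
T=lambda a:np.array(a)/4.4+[175,170]-0.4
S=lambda a:np.array(a)/4.2+[190,130]-0.4
m=1e-3
FT=np.array([[60,112,41],[-60,112,41],[60,0,41],[-60,0,41],[60,-190,40],[-60,-190,40],[60,-112,40],[-60,-112,40]])*m
ft=T([[45,137],[78,402],[282,104],[317,368],[690,53],[728,305],[528,73],[563,328]])
FS=np.array([[60,112,41],[-60,112,41],[60,0,41],[60,-190,40],[60,-112,40],[-60,-112,40]])*m
fs=S([[548,472],[722,352],[368,345],[123,175],[213,235],[384,155]])
for obs in ([('top0',FT,ft)],[('sc0',FS,fs)],[('top0',FT,ft),('sc0',FS,fs)]):
    p,r=fit(obs,[.51,.07,.1]); print(p.round(4),np.round(r,1).tolist())
h=22.5
BT=np.array([[h,h,86],[h,-h,86],[-h,-h,86],[-h,h,86]])*m
bt=T([[155,205],[258,182],[285,283],[183,308]])
BS=np.array([[h,h,86],[h,-h,86],[-h,-h,86],[-h,h,86],[h,h,41],[-h,h,41]])*m
bs=S([[538,310],[457,262],[515,210],[593,258],[530,368],[585,318]])
for obs in ([('top0',BT,bt)],[('sc0',BS,bs)],[('top0',BT,bt),('sc0',BS,bs)]):
    b,r=fit(obs,[.5,.1,.1]); print(b.round(4),np.round(r,1).tolist())
    c,s=np.cos(p[2]),np.sin(p[2]); d=b[:2]-p[:2]; print('in fixture',(c*d[0]+s*d[1]).round(4),(-s*d[0]+c*d[1]).round(4),(b[2]-p[2]).round(3))
J=ray('top0',T([[354,488]]),.055);print('jar',J)
print('dial',fw(p,[[0,-.152,.069]]))
k=ray('top0',T([[638,135],[648,235]]),.082);d=k[1]-k[0];print('bar',k,np.arctan2(d[1],d[0]))
E
```

```text
[0.514  0.0654 0.1273] [[-0.3, 0.4], [-0.3, -0.6], [0.6, 0.4], [0.7, -0.7], [0.0, -0.7], [0.5, 0.5], [-1.0, -0.1], [-0.2, 0.6]]
[0.512  0.0658 0.1275] [[0.7, 0.7], [0.8, 0.3], [-0.6, -0.4], [-1.1, -1.4], [-0.4, 0.0], [0.4, -1.0]]
[0.5133 0.0657 0.1285] [[-0.5, 0.8], [-0.4, -0.2], [0.4, 0.7], [0.6, -0.4], [-0.2, -0.5], [0.3, 0.8], [-1.1, 0.2], [-0.3, 0.9], [0.1, 0.9], [0.3, 0.5], [-1.1, -0.2], [-1.6, -1.2], [-1.0, 0.2], [-0.1, -0.8]]
[0.5094 0.1012 0.2374] [[0.7, 0.5], [-0.1, 0.0], [-0.5, -0.3], [-0.1, -0.2]]
in fixture 0.0007 0.0357 0.109
[0.5091 0.1054 0.2657] [[0.5, -2.7], [-0.5, -1.3], [-0.4, 0.8], [0.8, -1.4], [-0.1, 2.5], [-0.2, 3.0]]
in fixture 0.0009 0.04 0.137
[0.5082 0.1027 0.2602] [[-0.3, 1.4], [-1.2, 0.4], [-1.1, -0.0], [-0.5, 0.6], [-0.2, -3.6], [-1.0, -2.2], [-0.9, -0.0], [0.2, -2.2], [-0.8, 1.5], [-0.8, 2.2]]
in fixture -0.0003 0.0374 0.132
jar [[0.40028375 0.04323802 0.055     ]]
dial [[ 0.53277123 -0.08508266  0.069     ]]
bar [[ 0.55577401 -0.08377224  0.082     ]
 [ 0.51159406 -0.0871193   0.082     ]] -3.065977386714439
```

Request:
drive_tool(increments="0.02 0.036 0 0.112;0.02 0.036 0 0.112;0.02 0.036 0 0.112;0.02 0.036 0 0.112;0.02 0.036 0 0.112;0.02 0.036 0 0.112;0.02 0.036 0 0.112;0.02 0.036 0 0.112;0.02 0.036 0 0.112;0.02 0.036 0 0.112;0.02 0.036 0 0.112;0.02 0.036 0 0.112", grip=0.3)

```text
t: 1.1
eef_pos: [0.476, -0.1987, 0.2532]
tool_rot: [-0.0, 0.658, 0.753, -0.0]
contact_force: [0.5, -0.5, -0.2]
gripper_width: 0.297
```

Request:
drive_tool(increments="0.002 0.034 0 -0.002;0.002 0.034 0 -0.002;0.002 0.034 0 0;0.002 0.034 0 0;0.002 0.034 0 0;0.002 0.034 0 0;0 0 0 0;0 0 0 0")

```text
t: 1.77
eef_pos: [0.4876, 0.0056, 0.2532]
tool_rot: [-0.0, 0.659, 0.752, 0.0]
contact_force: [-0.8, -0.6, -0.1]
gripper_width: 0.298
```

```bash
python3 - <<'E'
from h import *
save('wrist','w0'); o=bot.get_obs()
print(o['t'],o['eef_pos'],o['tool_rot'],o['q'],bot.finger_overhang)
im=cv2.imread('pics/w0.png'); cv2.imwrite('pics/w0b.png',cv2.resize(im,(800,600)))
E
```

```text
1.8167 [0.48753274 0.0036827  0.25306306] [-1.24562795e-04  6.60626367e-01  7.50714782e-01 -3.22122852e-04] [ 0.37268856  0.21733206 -0.57640036  1.96060953  0.14007307  1.00305275
 -0.14114856] 0.022
```

View pics/w0b.png

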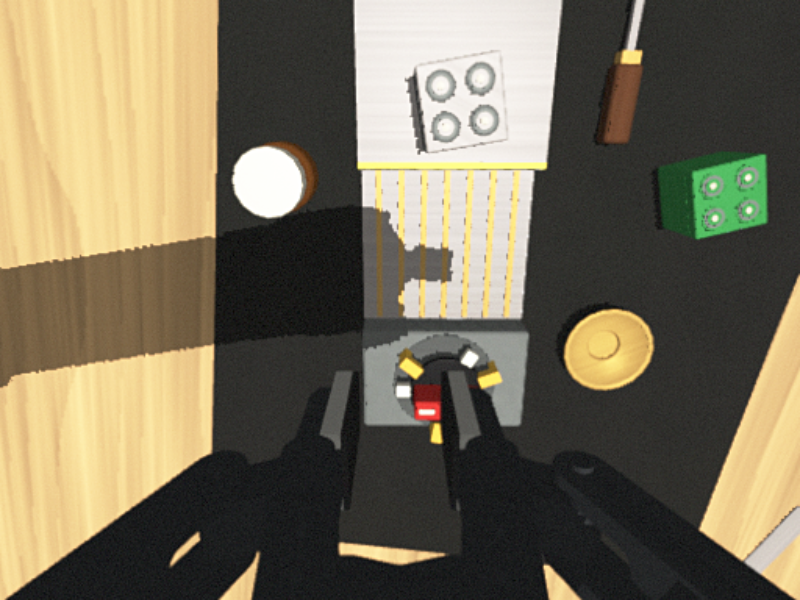

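Wrist view: steel block top corners at (414,67), (499,51), (508,139) and (426,153). The yellow edge runs level from (357,166) to (547,166), so the tool is square to the fixture. Next I refine the poses from this view.

```bash
python3 - <<'E'
from fit import *
s=1.5625;m=1e-3
P=np.array([[-60,0,41],[60,0,41],[-60,-190,40],[60,-190,40],[60,-112,40]])*m
uv=np.array([[357,166],[547,166],[364,427],[521,426],[528,331]])/s
p,r=fit([('w0',P,uv)],[.51,.07,.1]);print(p.round(4),r.round(1).tolist())
h=22.5
B=np.array([[-h,h,86],[h,h,86],[h,-h,86],[-h,-h,86]])*m
b,r=fit([('w0',B,np.array([[414,67],[499,51],[508,139],[426,153]])/s)],[.5,.1,.2]);print(b.round(4),r.round(1).tolist())
c,q=np.cos(p[2]),np.sin(p[2]); d=b[:2]-p[:2]; print('in fixture',(c*d[0]+q*d[1]).round(4),(-q*d[0]+c*d[1]).round(4),(b[2]-p[2]).round(3))
print(ray('w0',[[268/s,181/s]],.055),'jar')
E
```

```text
[0.5133 0.0674 0.1263] [[0.5, 0.8], [-1.1, 1.2], [-0.5, -1.7], [0.0, -0.5], [1.1, -0.7]]
[0.5084 0.1029 0.2997] [[-0.5, -0.6], [0.3, -0.9], [-0.0, 0.8], [0.2, 1.2]]
in fixture -0.0003 0.0359 0.173
[[0.40056253 0.04531473 0.055     ]] jar
```

Request:
drive_tool(increments="0.0037 0.0362 0 0;0.0037 0.0362 0 0;0.0037 0.0362 0 0;0.0035 0.0362 0 0;0 0 -0.035 0;0 0 -0.035 0;0 0 -0.035 0;0 0 -0.035 0;0 0 -0.035 0;0 0 0 0")

```text
t: 2.65
eef_pos: [0.4987, 0.1444, 0.0723]
tool_rot: [-0.003, 0.662, 0.749, -0.005]
contact_force: [-1.3, 0.7, 0.2]
gripper_width: 0.299
```

```bash
cat > st.py <<'E'
from h import *
o=bot.get_obs(); P=o['eef_pos'];q=o['tool_rot']
d=np.array(P[:2])-[.5134,.0662];c,s=np.cos(.1275),np.sin(.1275)
F=o['contact_force']
print('t',o['t'],'pos',np.round(P,4),'fix x,y mm',1e3*(c*d[0]+s*d[1]).round(4),1e3*(-s*d[0]+c*d[1]).round(4),'yawrel',round((2*np.arctan2(q[2],q[1])-np.pi/2-.1275),3),'Ffix',np.round([c*F[0]+s*F[1],-s*F[0]+c*F[1],F[2]],1),'w',o['gripper_width'])
E
python3 st.py; python3 -c "
from h import *
im=save('wrist','w1');im=save('scene','s1')
cv2.imwrite('pics/s1c.png',cv2.resize(cv2.imread('pics/s1.png')[110:270,180:400],None,fx=3.6,fy=3.6,interpolation=2))"
```

```text
t 2.65 pos [0.4987 0.1444 0.0723] fix x,y mm -4.7 79.39999999999999 yawrel -0.004 Ffix [-1.2  0.9  0.2] w 0.29939393850951884
```

View pics/s1c.png

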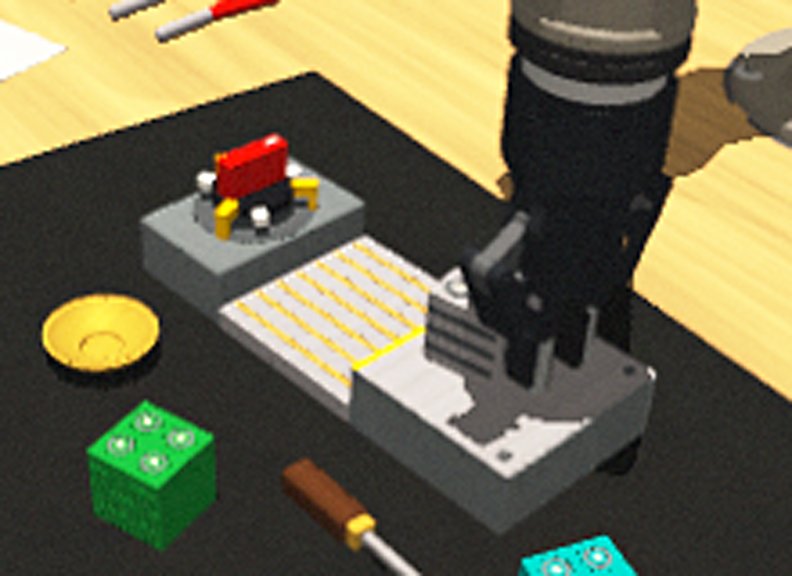

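View pics/w1.png

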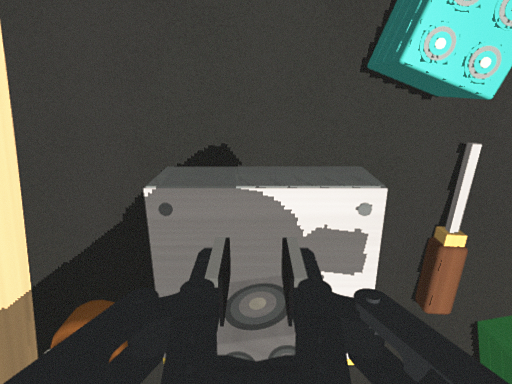

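Request:
drive_tool(increments="0 0 0 0;0 0 0 0;0 0 0 0")

```text
t: 3.0
eef_pos: [0.5038, 0.1485, 0.0804]
tool_rot: [0.001, 0.661, 0.75, 0.002]
contact_force: [1.2, -0.2, 0.5]
gripper_width: 0.302
```

```bash
python3 st.py
```

```text
t 3.0 pos [0.5038 0.1485 0.0804] fix x,y mm 1.0 82.8 yawrel -0.002 Ffix [ 1.2 -0.4  0.5] w 0.3020978621633068
```

Request:
drive_tool(increments="0.0005 -0.004 0 0;0.0005 -0.004 0 0;0.0005 -0.004 0 0;0.0005 -0.004 0 0;0.0005 -0.004 0 0;0.0005 -0.004 0 0;0.0005 -0.004 0 0;0.0005 -0.004 0 0;0.0004 -0.003 0 0;0 0 0 0")

```text
t: 3.83
eef_pos: [0.5076, 0.115, 0.0793]
tool_rot: [-0.0, 0.661, 0.75, 0.002]
contact_force: [-0.4, 5.9, 5.0]
gripper_width: 0.3
```

```bash
python3 st.py; python3 -c "
from h import *
im=save('wrist','w2');im=save('scene','s2')
cv2.imwrite('pics/s2c.png',cv2.resize(cv2.imread('pics/s2.png')[110:270,180:400],None,fx=3.6,fy=3.6,interpolation=2))"
```

```text
t 3.8333 pos [0.5076 0.115  0.0793] fix x,y mm 0.4 49.099999999999994 yawrel -0.001 Ffix [0.3 5.9 5. ] w 0.2997607339841172
```

View pics/s2c.png

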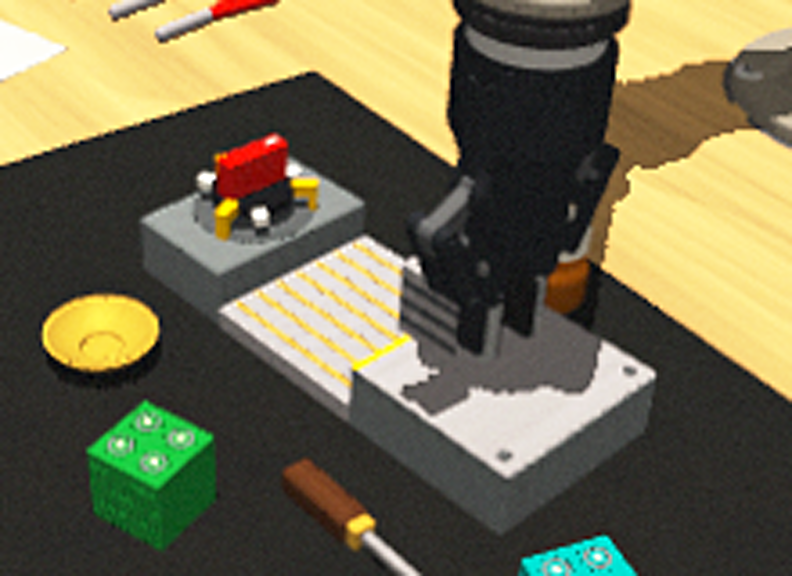

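View pics/w2.png

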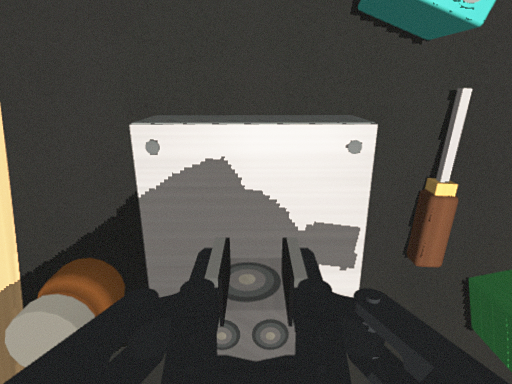

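Block is square against both fingers, dish at (247,280) facing +y. I'll keep pushing slowly.

Request:
drive_tool(increments="0.0003 -0.002 0 0;0.0002 -0.002 0 0;0.0003 -0.002 0 0;0.0002 -0.002 0 0;0.0003 -0.002 0 0;0.0002 -0.002 0 0;0.0003 -0.002 0 0;0.0002 -0.002 0 0;0 0 0 0")

```text
t: 4.68
eef_pos: [0.5096, 0.0994, 0.0794]
tool_rot: [-0.0, 0.661, 0.751, 0.002]
contact_force: [-0.4, 6.5, 6.4]
gripper_width: 0.3
```

```bash
python3 st.py; python3 -c "
from h import *
im=save('scene','s3')
cv2.imwrite('pics/s3c.png',cv2.resize(cv2.imread('pics/s3.png')[110:270,180:400],None,fx=3.6,fy=3.6,interpolation=2))"
```

```text
t 4.6833 pos [0.5096 0.0994 0.0794] fix x,y mm 0.5 33.5 yawrel -0.0 Ffix [0.4 6.5 6.4] w 0.29984617376799805
```

View pics/s3c.png

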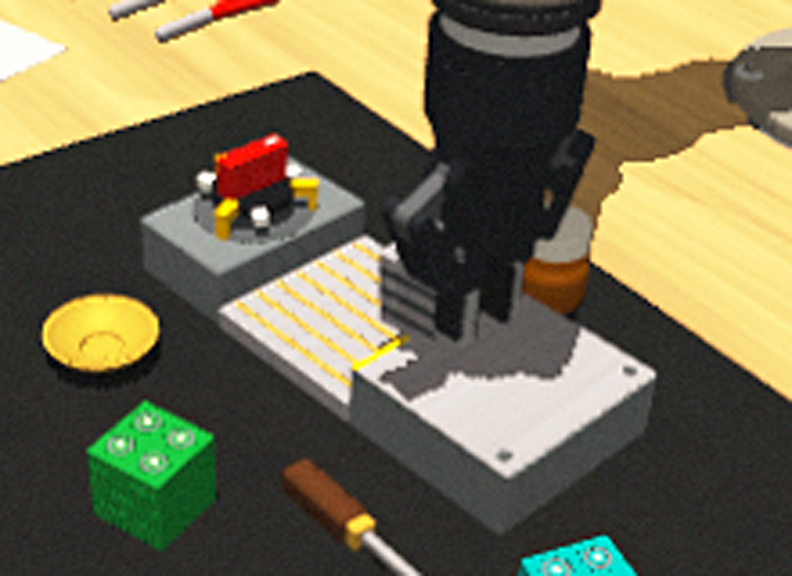

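Request:
drive_tool(increments="0.0002 -0.0015 0.0007 0;0.0002 -0.0015 0.0007 0;0.0002 -0.0015 0.0007 0;0.0002 -0.0015 0.0005 0;0 0 0 0")

```text
t: 5.15
eef_pos: [0.5093, 0.0899, 0.0807]
tool_rot: [0.0, 0.662, 0.75, -0.001]
contact_force: [-0.1, 0.8, -1.1]
gripper_width: 0.297
```

```bash
python3 st.py; python3 -c "
from h import *
im=save('scene','s4')
cv2.imwrite('pics/s4c.png',cv2.resize(cv2.imread('pics/s4.png')[150:230,240:350],None,fx=7,fy=7,interpolation=2))"
```

```text
t 5.15 pos [0.5093 0.0899 0.0807] fix x,y mm -1.1 24.0 yawrel -0.003 Ffix [ 0.   0.8 -1.1] w 0.2970545341109321
```

View pics/s4c.png

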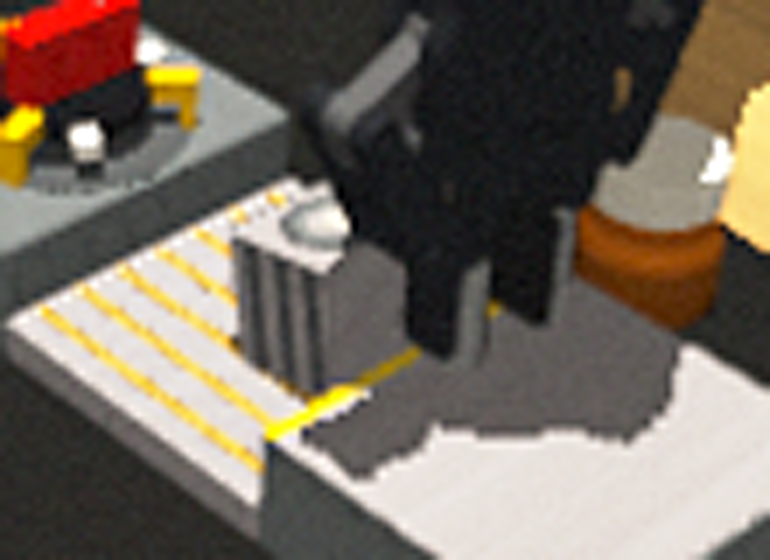

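Tumbled: the big dish is on top (at ~(320,220) in this crop). Now I'll lift, cross over and measure it.

Request:
drive_tool(increments="0 0.002 0.035 0;0 0 0.035 0;0 0 0.035 0;0.0036 -0.028 0.03 0;0.0036 -0.028 0 0;0.0036 -0.028 0 0;0.0036 -0.028 0 0;0 0 0 0;0 0 0 0;0 0 0 0")

```text
t: 6.03
eef_pos: [0.5235, -0.0187, 0.2155]
tool_rot: [-0.0, 0.661, 0.75, -0.0]
contact_force: [-0.1, 0.4, 0.5]
gripper_width: 0.301
```

```bash
python3 st.py; python3 -c "
from h import *
im=save('wrist','w5');save('top','t5')
cv2.imwrite('pics/w5b.png',cv2.resize(cv2.imread('pics/w5.png'),(800,600)))"
```

```text
t 6.0333 pos [ 0.5235 -0.0187  0.2155] fix x,y mm -0.8 -85.4 yawrel -0.002 Ffix [-0.1  0.4  0.5] w 0.3010494157837084
```

View pics/w5b.png

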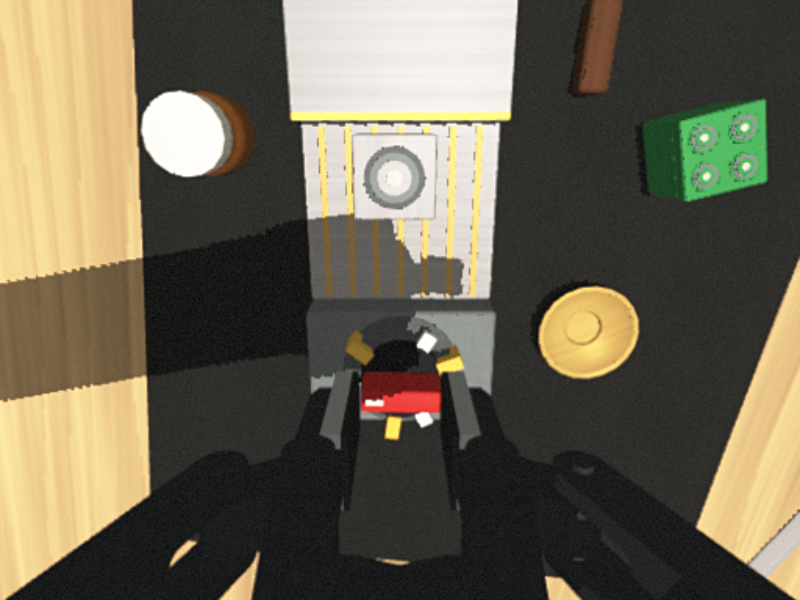

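```bash
python3 - <<'E'
from fit import *
s=1.5625;m=1e-3
P=np.array([[-60,0,41],[60,0,41],[60,-112,40]])*m
uv=np.array([[291,117],[511,117],[496,311]])/s
p,r=fit([('w5',P,uv)],[.51,.07,.1]);print(p.round(4),r.round(1).tolist())
h=22.5
B=np.array([[-h,h,59],[h,h,59],[h,-h,59],[-h,-h,59]])*m
b,r=fit([('w5',B,np.array([[355,134],[434,134],[436,218],[353,218]])/s)],[.5,.1,.2]);print(b.round(4),r.round(1).tolist())
for p in (p,[.5134,.0662,.1275]):
    c,q=np.cos(p[2]),np.sin(p[2]); d=b[:2]-p[:2]; print('in fixture',(c*d[0]+q*d[1]).round(4),(-q*d[0]+c*d[1]).round(4),(b[2]-p[2]).round(3))
print(bot.finger_overhang)
E
```

```text
[0.5135 0.0679 0.1209] [[0.7, -0.0], [-0.7, 0.7], [0.0, -1.3]]
[0.5138 0.0373 0.1257] [[-2.4, -0.6], [2.1, -0.6], [-0.4, 0.8], [0.5, 0.7]]
in fixture -0.0034 -0.0304 0.005
in fixture -0.0033 -0.0287 -0.002
0.022
```

Request:
drive_tool(increments="-0.002 0.004 -0.035 0;-0.002 0.004 -0.035 0;0 0 -0.035 0;0 0 -0.025 0;0 0 -0.015 0;0 0 -0.01 0;0 0 -0.0065 0;0 0 0 0;0 0 0 0;0 0 0 0")

```text
t: 6.97
eef_pos: [0.5208, -0.0105, 0.0555]
tool_rot: [0.001, 0.661, 0.75, 0.001]
contact_force: [0.5, -0.1, 0.4]
gripper_width: 0.301
```

```bash
python3 st.py; python3 -c "
from h import *
im=save('wrist','w6');im=save('scene','s6')
cv2.imwrite('pics/s6c.png',cv2.resize(cv2.imread('pics/s6.png')[140:220,220:330],None,fx=7,fy=7,interpolation=2))"
```

```text
t 6.9667 pos [ 0.5208 -0.0105  0.0555] fix x,y mm -2.4 -77.0 yawrel -0.001 Ffix [ 0.4 -0.2  0.4] w 0.3012621448188846
```

View pics/s6c.png

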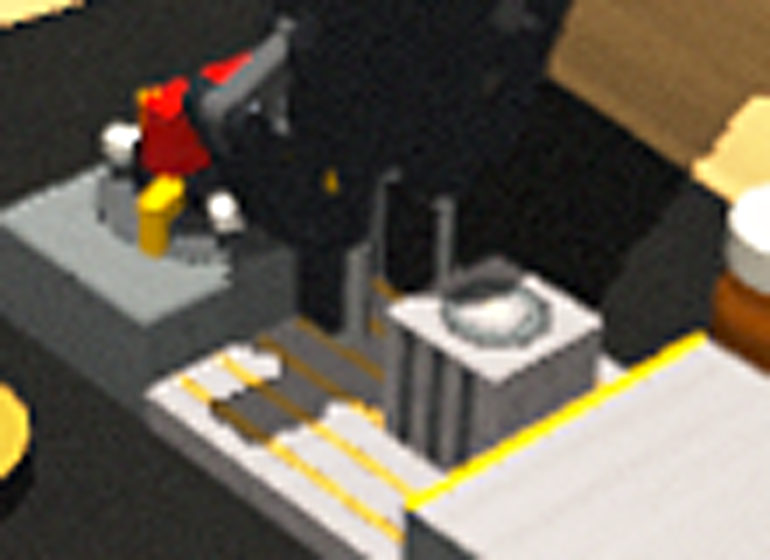

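View pics/w6.png

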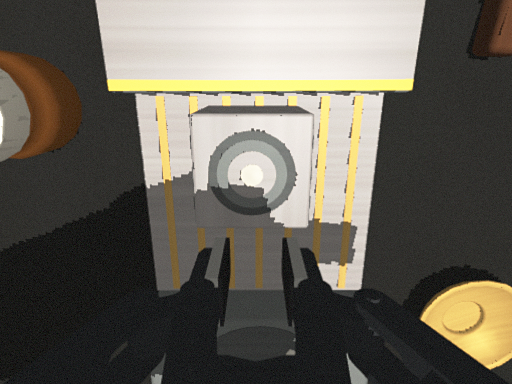

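Request:
drive_tool(increments="-0.0004 0.003 0 0;-0.0004 0.003 0 0;-0.0004 0.003 0 0;-0.0003 0.002 0 0;-0.0002 0.002 0 0;-0.0003 0.002 0 0;-0.0002 0.002 0 0;-0.0003 0.002 0 0;0 0 0 0")

```text
t: 7.82
eef_pos: [0.5177, 0.0071, 0.0545]
tool_rot: [0.001, 0.662, 0.75, -0.001]
contact_force: [0.5, -5.5, 0.9]
gripper_width: 0.299
```

```bash
python3 st.py
```

```text
t 7.8167 pos [0.5177 0.0071 0.0545] fix x,y mm -3.3 -59.1 yawrel -0.003 Ffix [-0.2 -5.5  0.9] w 0.29865722664644373
```

Request:
drive_tool(increments="-0.0002 0.0015 0 0;-0.0002 0.0015 0 0;-0.0002 0.0015 0 0;0 0 0 0")

```text
t: 8.15
eef_pos: [0.5173, 0.0101, 0.0545]
tool_rot: [0.001, 0.662, 0.75, -0.001]
contact_force: [1.0, -9.6, 1.4]
gripper_width: 0.301
```

```bash
python3 st.py; python3 -c "
from h import *
im=save('wrist','w7')
cv2.imwrite('pics/w7b.png',cv2.resize(cv2.imread('pics/w7.png'),(800,600)))"
```

```text
t 8.15 pos [0.5173 0.0101 0.0545] fix x,y mm -3.2 -56.099999999999994 yawrel -0.003 Ffix [-0.2 -9.7  1.4] w 0.30115449269906064
```

View pics/w7b.png

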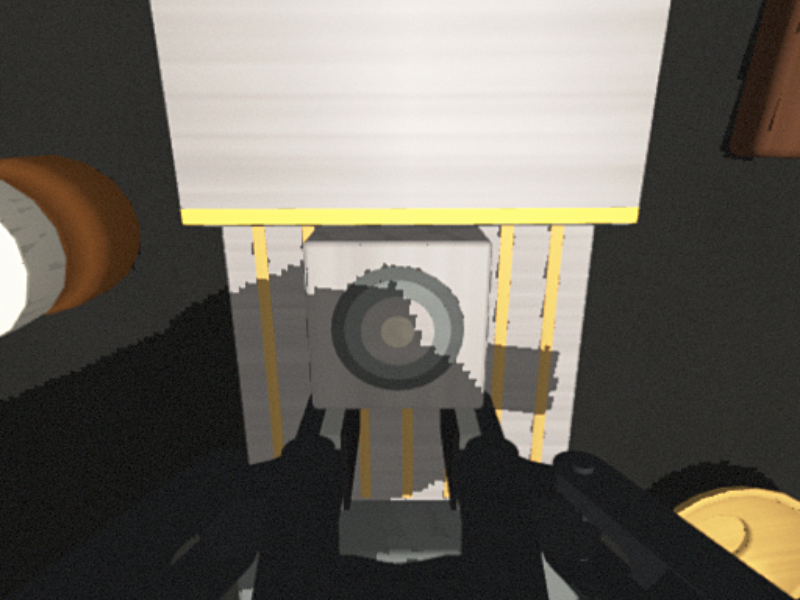

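Request:
drive_tool(increments="-0.0002 0.0015 0 0;-0.0002 0.0015 0 0;0 0 0 0;0 0 0 0")

```text
t: 8.53
eef_pos: [0.5173, 0.0102, 0.0546]
tool_rot: [0.002, 0.663, 0.749, -0.002]
contact_force: [2.6, -16.0, 3.0]
gripper_width: 0.3
```

```bash
python3 st.py
```

```text
t 8.5333 pos [0.5173 0.0102 0.0546] fix x,y mm -3.3 -56.0 yawrel -0.006 Ffix [  0.5 -16.2   3. ] w 0.2995982162512837
```

Request:
drive_tool(increments="0.0008 -0.006 0 0;0.0008 -0.006 0 0;0.0008 -0.006 0 0;0 0 0.03 0;0 0 0.035 0;0 0 0.035 0.06;0 0 0.035 0.12;0.0022 -0.0133 0 0.12;0.0022 -0.0133 0 0.12;0.0022 -0.0133 0 0.12;0.0022 -0.0133 0 0.12;0.0022 -0.0133 0 0.12")

```text
t: 9.53
eef_pos: [0.5298, -0.0689, 0.1894]
tool_rot: [-0.0, 0.323, 0.946, 0.0]
contact_force: [0.3, 0.1, 0.3]
gripper_width: 0.299
```

```bash
python3 st.py; python3 -c "
from h import *
im=save('top','t8');im=save('wrist','w8')
cv2.imwrite('pics/w8b.png',cv2.resize(cv2.imread('pics/w8.png'),(800,600)))"
```

```text
t 9.5333 pos [ 0.5298 -0.0689  0.1894] fix x,y mm -0.9 -136.1 yawrel 0.785 Ffix [0.3 0.1 0.3] w 0.2992235241614282
```

View pics/w8b.png

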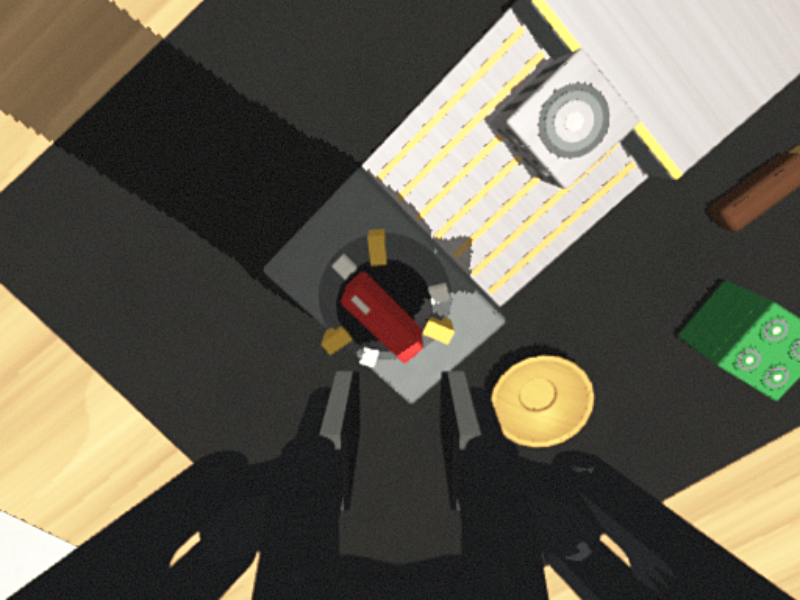

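```bash
python3 - <<'E'
from h import *
im=cv2.imread('pics/w8.png')[160:240,200:290]
cv2.imwrite('pics/w8c.png',cv2.resize(im,None,fx=7,fy=7,interpolation=2))
k=ray('w8',np.array([[356,286],[411,346]])/1.5625,.082);d=k[1]-k[0];print(k,np.linalg.norm(d),np.arctan2(d[1],d[0])-.1275)
b=ray('w8',np.array([[575,121]])/1.5625,.059)[0];e=b[:2]-[.5134,.0662];c,s=np.cos(.1275),np.sin(.1275);print('blk',c*e[0]+s*e[1],-s*e[0]+c*e[1])
E
```

```text
[[ 0.50943552 -0.08205815  0.082     ]
 [ 0.54990528 -0.080011    0.082     ]] 0.040521504376955064 -0.07695837470220922
blk -0.002783969903944163 -0.021835752793905934
```

View pics/w8c.png

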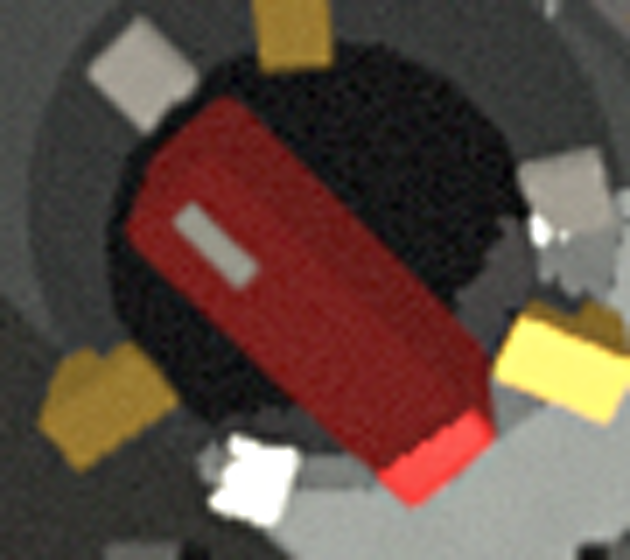

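Request:
drive_tool(increments="0 0 0 0.12;0 0 0 0.12;0 0 0 0.12;0 0 0 0.12;0 0 0 0.12;0 0 0 0.12;0 0 0 0;0 0 0 0;0 0 0 0")

```text
t: 10.38
eef_pos: [0.5297, -0.068, 0.1894]
tool_rot: [-0.0, -0.025, 1.0, 0.0]
contact_force: [-0.6, -0.8, 0.4]
gripper_width: 0.295
```

```bash
python3 st.py; python3 -c "
from h import *
im=save('wrist','w9')
cv2.imwrite('pics/w9b.png',cv2.resize(cv2.imread('pics/w9.png'),(800,600)))
print(bot.get_obs()['q'])"
```

```text
t 10.3833 pos [ 0.5297 -0.068   0.1894] fix x,y mm -0.8 -135.2 yawrel 1.494 Ffix [-0.7 -0.8  0.4] w 0.2952398158284441
[ 0.71927844  0.46613292 -0.89634076  1.9103053   0.43814913  0.97384208
  1.24350879]
```

View pics/w9b.png

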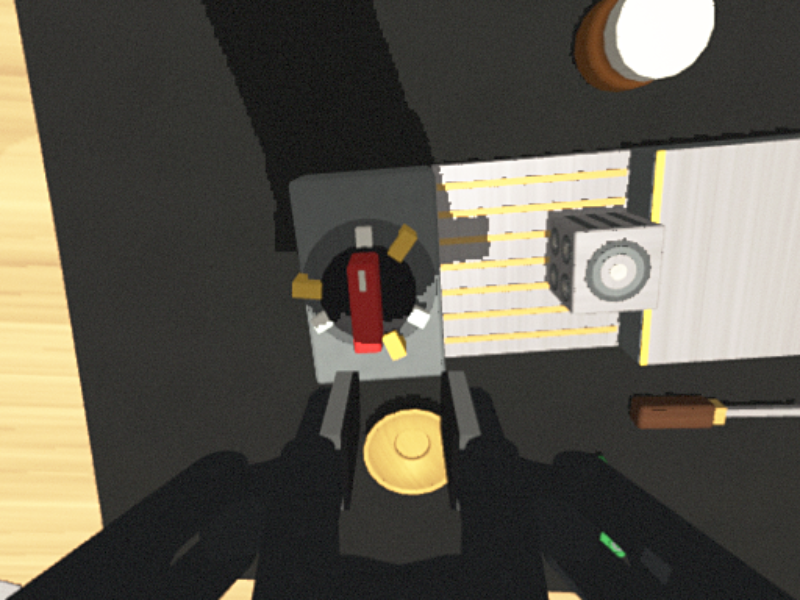

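```bash
python3 - <<'E'
from h import *
k=ray('w9',np.array([[363,255],[368,344],[348,257],[355,345],[378,255],[382,345]])/1.5625,.082)
print(k.round(4),k[:2].mean(0)); 
for a in (0,2,4): d=k[a+1]-k[a]; print(np.linalg.norm(d),np.arctan2(d[1],d[0])-.1275)
E
```

```text
[[ 0.5054 -0.0858  0.082 ]
 [ 0.5502 -0.0821  0.082 ]
 [ 0.5067 -0.0928  0.082 ]
 [ 0.551  -0.0885  0.082 ]
 [ 0.505  -0.0789  0.082 ]
 [ 0.5503 -0.0752  0.082 ]] [ 0.52776978 -0.08395622  0.082     ]
0.04493242887645767 -0.043923599477648956
0.04453191732393029 -0.030552977341862825
0.04546856176756498 -0.04606010224805905
```

Request:
drive_tool(increments="0.0013 -0.0165 0 0.03;0 0 0 0;0 0 -0.035 0;0 0 -0.03 0;0 0 -0.02 0;0 0 -0.01 0;0 0 -0.005 0;0 0 0 0;0 0 0 0;0 0 0 0")

```text
t: 11.27
eef_pos: [0.5322, -0.0851, 0.0907]
tool_rot: [0.001, -0.042, 0.999, -0.0]
contact_force: [0.0, -1.4, -0.3]
gripper_width: 0.301
```

```bash
python3 st.py; python3 -c "
from h import *
im=save('wrist','w10');im=save('scene','s10')
cv2.imwrite('pics/s10c.png',cv2.resize(cv2.imread('pics/s10.png')[110:210,200:330],None,fx=6,fy=6,interpolation=2))"
```

```text
t 11.2667 pos [ 0.5322 -0.0851  0.0907] fix x,y mm -0.6 -152.4 yawrel 1.528 Ffix [-0.2 -1.4 -0.3] w 0.30087046038399523
```

View pics/s10c.png

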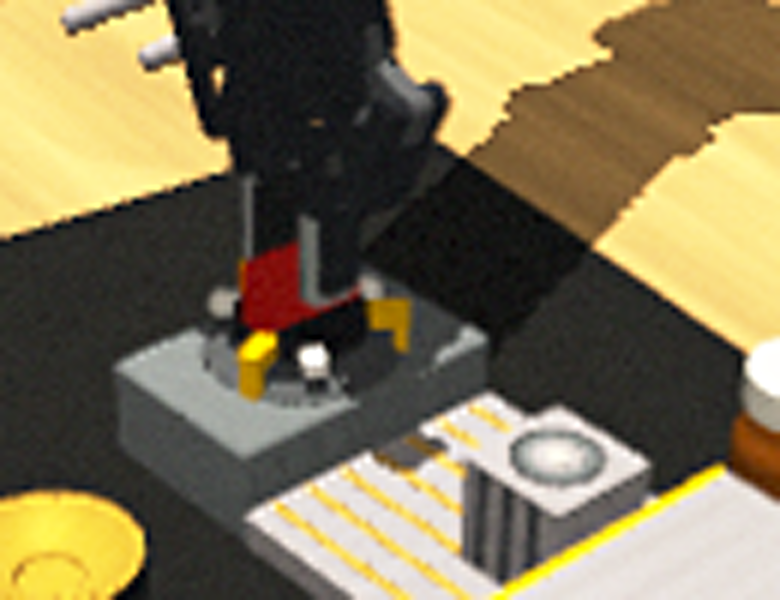

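View pics/w10.png

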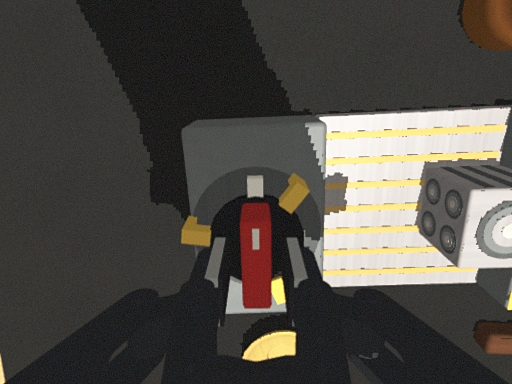

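The bar is centred between the fingers, so I'll close on it.

Request:
drive_tool(increments="0 0 0 0;0 0 0 0;0 0 0 0;0 0 0 0;0 0 0 0", grip=0, squeeze=60)

```text
t: 11.78
eef_pos: [0.5317, -0.085, 0.0897]
tool_rot: [0.001, -0.043, 0.999, 0.0]
contact_force: [0.2, -0.3, 3.0]
gripper_width: 0.139
```

```bash
python3 st.py
```

```text
t 11.7833 pos [ 0.5317 -0.085   0.0897] fix x,y mm -1.1 -152.29999999999998 yawrel 1.529 Ffix [ 0.1 -0.3  3. ] w 0.13896620783839445
```

Request:
drive_tool(increments="0 0 -0.002 0;0 0 -0.002 0;0 0 -0.0025 0;0 0 0 0;0 0 0 0;0 0 0 0")

```text
t: 12.28
eef_pos: [0.5317, -0.085, 0.0832]
tool_rot: [0.0, -0.043, 0.999, 0.0]
contact_force: [-0.2, 1.1, 8.0]
gripper_width: 0.145
```

```bash
python3 st.py
```

```text
t 12.2833 pos [ 0.5317 -0.085   0.0832] fix x,y mm -1.1 -152.29999999999998 yawrel 1.529 Ffix [-0.   1.2  8. ] w 0.14486858889011284
```

Request:
drive_tool(increments="0 0 0 -0.05;0 0 0 -0.1;0 0 0 -0.1;0 0 0 -0.1;0 0 0 -0.1;0 0 0 -0.1;0 0 0 -0.1;0 0 0 -0.05;0 0 0 0;0 0 0 0")

```text
t: 13.12
eef_pos: [0.5318, -0.0847, 0.0833]
tool_rot: [0.001, 0.303, 0.953, 0.0]
contact_force: [0.6, 2.0, 7.5]
gripper_width: 0.143
```

```bash
python3 st.py;python3 -c "
from h import *
print(bot.get_obs()['torque'])
im=save('wrist','w11')"
```

```text
t 13.1167 pos [ 0.5318 -0.0847  0.0833] fix x,y mm -1.0 -152.0 yawrel 0.829 Ffix [0.9 1.9 7.5] w 0.1434945573366567
[ 0.45805382 -0.01581723 -0.00216941]
```

View pics/w11.png

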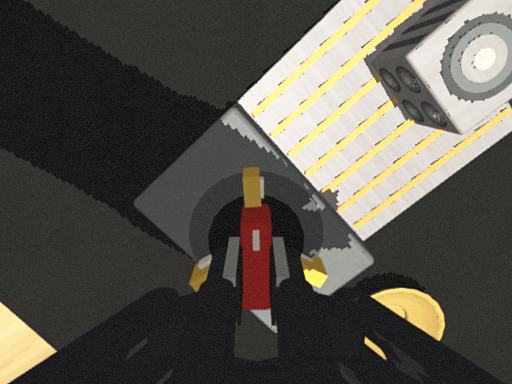

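Request:
drive_tool(increments="0 0 0 -0.05;0 0 0 -0.1;0 0 0 -0.1;0 0 0 -0.1;0 0 0 -0.1;0 0 0 -0.08;0 0 0 -0.06;0 0 0 -0.05;0 0 0 0;0 0 0 0")

```text
t: 14.0
eef_pos: [0.532, -0.0845, 0.0834]
tool_rot: [0.001, 0.587, 0.81, 0.001]
contact_force: [0.3, 2.6, 7.8]
gripper_width: 0.145
```

```bash
python3 st.py;python3 -c "
from h import *
print(bot.get_obs()['torque'])"
```

```text
t 14.0 pos [ 0.532  -0.0845  0.0834] fix x,y mm -0.7 -151.79999999999998 yawrel 0.189 Ffix [0.6 2.5 7.8] w 0.14478500775334363
[ 0.5582865  -0.09193232 -0.06718052]
```

Dial is about 1.38 with little torque. I'll continue in small turns until the end stop shows.

Request:
drive_tool(increments="0 0 0 -0.04;0 0 0 -0.04;0 0 0 0;0 0 0 0")

```text
t: 14.33
eef_pos: [0.532, -0.0844, 0.0834]
tool_rot: [0.001, 0.618, 0.786, 0.001]
contact_force: [0.9, 1.1, 5.9]
gripper_width: 0.147
```

```bash
python3 st.py;python3 -c "
from h import *
print(bot.get_obs()['torque'])"
```

```text
t 14.3333 pos [ 0.532  -0.0844  0.0834] fix x,y mm -0.7 -151.7 yawrel 0.111 Ffix [1.  1.  5.9] w 0.14652241777968036
[ 0.40568013 -0.04761461  0.71551795]
```

Request:
drive_tool(increments="0 0 0 -0.02;0 0 0.003 0;0 0 0.003 0;0 0 0.0005 0;0 0 0 0;0 0 0 0")

```text
t: 14.83
eef_pos: [0.5319, -0.0845, 0.0895]
tool_rot: [0.0, 0.626, 0.78, 0.001]
contact_force: [4.0, 3.5, 2.3]
gripper_width: 0.142
```

```bash
python3 st.py;python3 -c "
from h import *
print(bot.get_obs()['torque'])"
```

```text
t 14.8333 pos [ 0.5319 -0.0845  0.0895] fix x,y mm -0.8 -151.9 yawrel 0.09 Ffix [4.4 3.  2.3] w 0.14234592545712388
[ 0.76296596 -0.73058205  0.96880432]
```

Now release, keeping the torque held against the end stop until the fingers open.

Request:
drive_tool(increments="0 0 0 0;0 0 0 0;0 0 0 0;0 0 0 0;0 0 0.01 0;0 0 0.02 0;0 0 0.035 0;0 0 0.035 0;0 0 0 0;0 0 0 0;0 0 0 0", grip=0.3)

```text
t: 15.75
eef_pos: [0.5307, -0.0856, 0.1895]
tool_rot: [0.0, 0.627, 0.779, -0.0]
contact_force: [-0.1, 0.1, -0.7]
gripper_width: 0.296
```

```bash
python3 st.py; python3 -c "
from h import *
im=save('wrist','w12');im=save('scene','s12')
cv2.imwrite('pics/w12b.png',cv2.resize(cv2.imread('pics/w12.png'),(800,600)))
cv2.imwrite('pics/s12c.png',cv2.resize(cv2.imread('pics/s12.png')[110:240,200:360],None,fx=4.5,fy=4.5,interpolation=2))"
```

```text
t 15.75 pos [ 0.5307 -0.0856  0.1895] fix x,y mm -2.1 -152.79999999999998 yawrel 0.088 Ffix [-0.1  0.1 -0.7] w 0.2962705693349934
```

View pics/w12b.png

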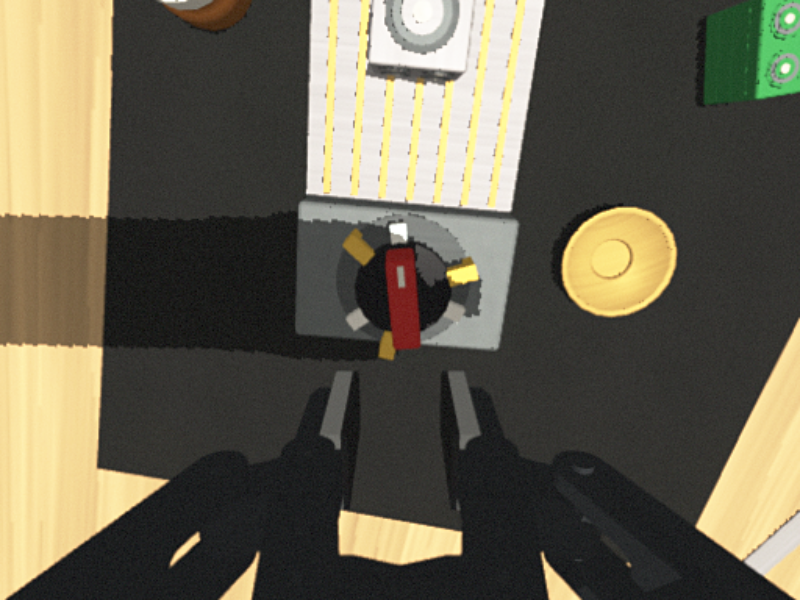

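View pics/s12c.png

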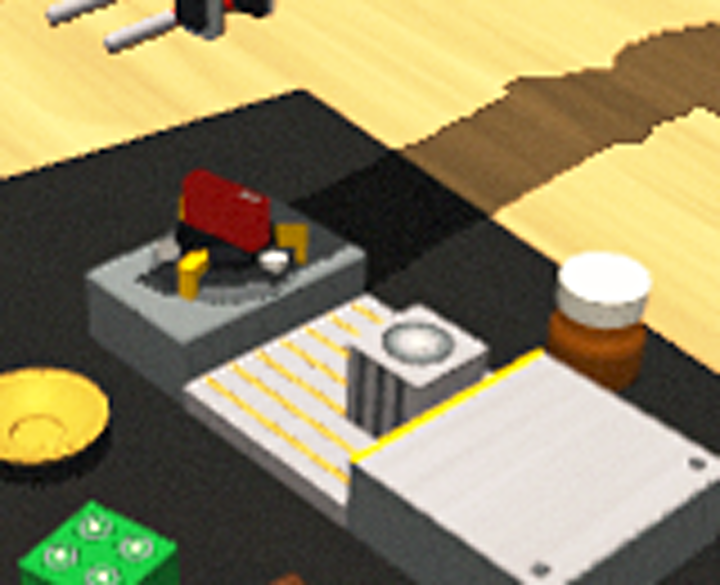

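```bash
python3 - <<'E'
from h import *
c=np.array([[[387,250],[390,348]],[[400,250],[405,347]],[[413,249],[420,346]]])/1.5625
for a in c:
    k=ray('w12',a,.082); d=k[0]-k[1]; print(k.round(4).tolist(),np.linalg.norm(d),'dial',.1275+np.pi/2-np.arctan2(d[1],d[0])-0 , 'dial2',np.pi-0)
    print('bar angle rel fixture x', np.arctan2(d[1],d[0])-.1275)
E
```

```text
[[0.5194, -0.0594, 0.082], [0.531, -0.1075, 0.082]] 0.049490378184878725 dial -0.11055652233564062 dial2 3.141592653589793
bar angle rel fixture x 1.6813528491305372
[[0.5252, -0.0581, 0.082], [0.5381, -0.1054, 0.082]] 0.049003197107475104 dial -0.13908358321597492 dial2 3.141592653589793
bar angle rel fixture x 1.7098799100108715
[[0.531, -0.0564, 0.082], [0.5453, -0.1033, 0.082]] 0.049026306035019084 dial -0.1672649827668946 dial2 3.141592653589793
bar angle rel fixture x 1.7380613095617912
```

Request:
drive_tool(increments="0 -0.01 0.035 0;0 -0.01 0.03 0;0 0 0 0;0 0 0 0;0 0 0 0")

```text
t: 16.27
eef_pos: [0.5304, -0.1051, 0.2531]
tool_rot: [-0.001, 0.627, 0.779, -0.0]
contact_force: [-0.7, 0.9, -0.4]
gripper_width: 0.299
```

```bash
python3 -c "
from h import *
im=save('wrist','w13');save('top','t13')
cv2.imwrite('pics/w13b.png',cv2.resize(cv2.imread('pics/w13.png'),(800,600)))
cv2.imwrite('pics/t13c.png',cv2.resize(cv2.imread('pics/t13.png')[170:300,175:355],None,fx=4.4,fy=4.4,interpolation=2))"
```

```text
(no output)
```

View pics/w13b.png

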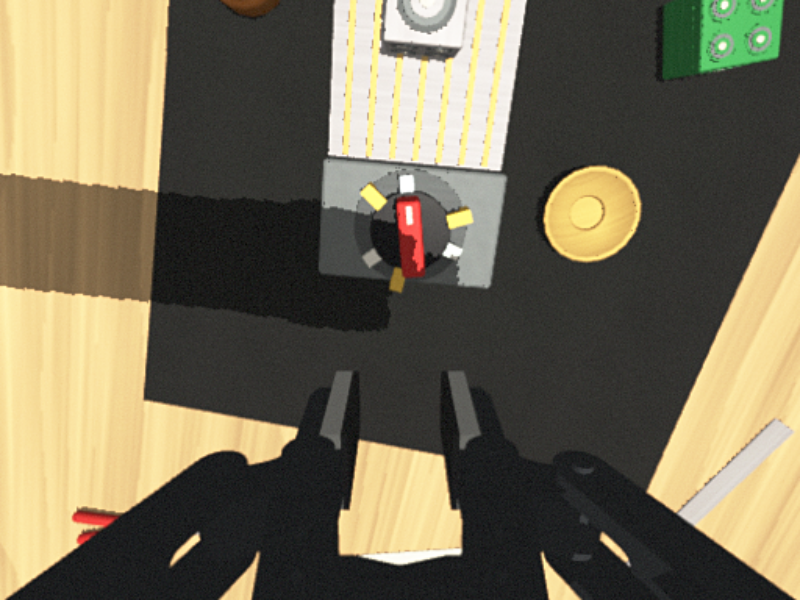

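View pics/t13c.png

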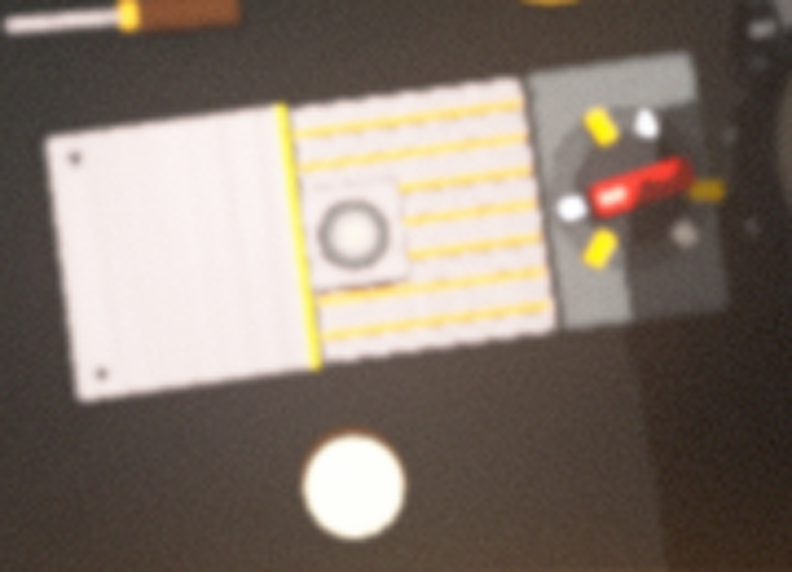

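```bash
python3 - <<'E'
from fit import *
T=lambda a:np.array(a)/4.4+[175,170]-0.4
h=22.5;m=1e-3
B=np.array([[h,h,59],[h,-h,59],[-h,-h,59],[-h,h,59]])*m
b,r=fit([('t13',B,T([[303,187],[397,175],[409,279],[315,290]]))],[.51,.04,.12]);print(b,r.round(1).tolist())
p=[.514,.0654,.1273];c,q=np.cos(p[2]),np.sin(p[2]); d=b[:2]-p[:2]; print((c*d[0]+q*d[1]).round(4),(-q*d[0]+c*d[1]).round(4),(b[2]-p[2]).round(3))
k=ray('t13',T([[592,201],[690,172]]),.082);d=k[0]-k[1];print('dial top',np.pi-(np.arctan2(d[1],d[0])-.1275),np.linalg.norm(d))
a=cv2.imread('pics/top0.png').astype(int);e=cv2.imread('pics/t13.png').astype(int)
df=np.abs(a-e).max(2)>60
for n,(x0,y0,x1,y1) in dict(jar=(240,266,270,296),dish=(280,135,320,174),graver=(172,162,232,182)).items(): print(n,df[y0:y1,x0:x1].sum())
E
```

```text
[0.51431561 0.04104396 0.10699694] [[-0.5, 0.4], [0.6, 0.5], [0.6, -0.6], [-0.6, -0.4]]
-0.0028 -0.0242 -0.02
dial top 1.4218171470103913 0.04530145942857825
jar 0
dish 0
graver 0
```

Request:
drive_tool(increments="-0.002 0.022 -0.02 -0.02;-0.002 0.022 -0.03 -0.02;-0.002 0.022 -0.03 -0.02;-0.001 0.02 -0.02 -0.028;0 0 0 0;0 0 0 0;0 0 0 0;0 0 0 0")

```text
t: 17.03
eef_pos: [0.5247, -0.0201, 0.1549]
tool_rot: [0.0, 0.661, 0.751, 0.0]
contact_force: [0.3, -0.5, -1.1]
gripper_width: 0.301
```

```bash
python3 st.py; python3 -c "
from h import *
im=save('wrist','w14')
cv2.imwrite('pics/w14b.png',cv2.resize(cv2.imread('pics/w14.png')[0:240,110:430],None,fx=2.5,fy=2.5,interpolation=2))"
```

```text
t 17.0333 pos [ 0.5247 -0.0201  0.1549] fix x,y mm 0.2 -87.1 yawrel -0.001 Ffix [ 0.3 -0.5 -1.1] w 0.3005209432173843
```

View pics/w14b.png

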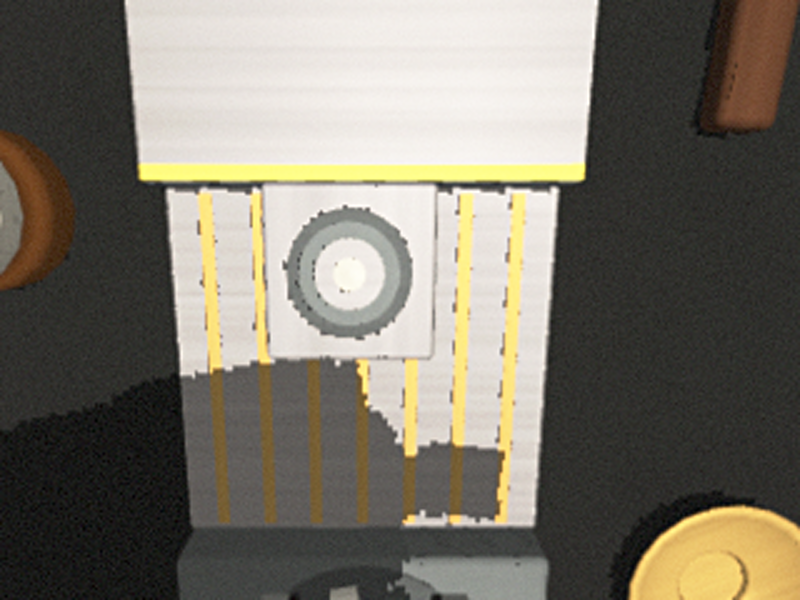

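```bash
python3 - <<'E'
from fit import *
uv=lambda a:np.array(a)/2.5+[110,0]-.3
c,s=np.cos(.1275),np.sin(.1275)
def f(a,z):
    k=ray('w14',uv(a),z)[:,:2]-[.5134,.0662]; return np.c_[c*k[:,0]+s*k[:,1],-s*k[:,0]+c*k[:,1]].round(4)
print('step edge',f([[139,181],[585,181]],.041).tolist()); print('block top edge',f([[265,184],[436,184],[271,357],[431,357]],.059).tolist())
E
```

```text
step edge [[-0.0609, 0.0005], [0.0606, 0.0005]]
block top edge [[-0.0246, -0.0006], [0.0185, -0.0006], [-0.0247, -0.0443], [0.0184, -0.0443]]
```

```bash
python3 -c "
from h import *
print(bot.hand_in())"
```

```text
the job is handed in; nothing more can be done
None
```

The job is done and handed in at about 17 s. I pushed the block over the step with two open fingers and it tumbled once, landing with its big dish up. I then pressed it back square against the step, with about 16 N at the end. Only after that did I grip the knob, press it in about 6.5 mm, turn it clockwise to its end stop, let it rise and release it.

**Last checks**
- **Block:** the last wrist picture puts its top edge about 1 mm from the step line, within the calibration error, and parallel to it. The dish faces up. The rougher top-camera fit disagreed slightly: 1.7 mm farther out and 0.02 rad off square. I trusted the closer wrist view.
- **Knob:** the pictures give a dial angle of about 1.42 rad against 1.40 nominal. The torque rose from near zero to 0.7–1.0 N m at the end of travel. I did not measure its height directly after release, but the hand rose about 6 mm with it and the pictures look consistent with it being up.
- **Jar, dish and graver:** I saw no change between the first and last top pictures.
- **Robot:** the arm was touching nothing at hand-in.

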